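# Sort the incoming specimens onto the rocker and into the trays

## Robot

A 6-joint arm with a two-finger parallel gripper is mounted at the origin on the work surface. World frame = base frame: x ahead of the robot, y to its left, z up, the work surface at z = 0. Lengths are in m, angles in rad, forces in N, time in s.
With the tool pointing down it reaches from about 0.4 to 0.825 m from the base axis. Payload 7 kg.
Tool frame: the origin (TCP) lies on the centre line of the jaws, within the pads' length; the fingertips stand tip_reach ahead of it and the grasp point (between the pads) is the TCP (tip_reach is the distance from the TCP to the fingertips, in m); z points along the fingers, y is the line along which they close (so a half turn about z gives the same grasp; the last joint's range is limited). The gripper opens to 88 mm and grips with 3 to 60 N. Pads are 19 mm wide; open, the fingers measure 130 mm over their backs; the gripper's body (78 mm by 193 mm) begins 47 mm behind the grasp point.
Start: joints at [1.543, 0.359, 0.012, 0, -1.224, -0.288], TCP at [0.21, 0.642, 0.246] pointing down, gripper open.
Joint ranges: [-3.07, 3.07], [-1.43, 2.12], [-1.02, 1.25], [-3.03, 1.67], [-3.05, -0], [-3.03, 3.03]. Speed limits (rad/s): [2.39, 2.39, 3.01, 3.14, 3.14, 3.14].

## Interface

Orientations are given as [roll, pitch, yaw] about the fixed x, y, z axes, in that order (R = Rz(yaw) Ry(pitch) Rx(roll)).
In Python, from station import get_state, grab_frame, calibration, job_done, find_in, mark_of, tip_reach gives the robot as it stands.
- The arm moves only by the shell command python3 -m handwheel 'ROWS' [OPENING] [FORCE]. ROWS is JSON, a list of rows, each an object with "delta_pos": the shift along the world's x, y, z in units of 30 mm (1.0 is 30 mm), a list of three; "dr": the turn, a rotation vector about the world's x, y, z in degrees, a list of three. In form: [{"delta_pos": [tx, ty, tz], "dr": [rx, ry, rz]}, ...]. A call has 1 to 10 rows; each row shifts and turns the commanded pose from where the row before left it; what a row does not reach is not made up. A row lasts 1/10 s, in which the tool goes at most 50 mm and 8.59 degrees, less where a joint would pass 70% of its speed; a pose out of reach is approached as far as the arm can. A call is refused whole if a number of a shift passes 1 or a number of a turn 8.59, either way. A call with a gripper value outside its range is refused whole. OPENING is the closure, from -1 (fully open) to 1 (shut), set as the call begins (- or left out, the last holds). The fingers move at their own pace and stop on an object; FORCE is the grip in N (left out, the last holds). Time passes only in rows, so rows that do not move let the fingers close. It gives the time, the measured TCP pose, the force, the opening and the grip force at its end, in the units of the state.
- get_state(): the state, without advancing time (a new reading comes with each control period).
- grab_frame(name): name is "scene" or "top" or "wrist"; returns the picture (400x640x3 uint8, red, green, blue); there is no depth.
- calibration(name): a dict with "fx", "fy", "cx", "cy" (pixels), "k1" (the pictures are not rectified: a ray, as slopes to the right and down, at radius r is drawn at 1 + k1 r^2 times it, then the intrinsics apply), "extrinsics" (4x4, takes a point from world to camera coordinates). Camera axes: x right, y down, z forward; pixel columns grow to the right and rows downward; lengths in m; the calibration is good to about 2 mm. A picture is of the moment at which its call begins: read the wrist's pose just before it. calibration takes no time and is no camera call; for the wrist camera it gives the pose at the moment of the call.
- job_done(): hands the job in; it is judged then, once.
Trained networks look in the newest picture that a camera, given by its name, has taken for a name from the list of things; names that differ only in an ending like _2 or _b are one class to them, and where a whole thing is asked for, a point or a joint stands for the part that bears it (a point fixed in the world has none). Each returns a list of dicts, best first, with "conf" (0 to 1); they miss things now and then, are a little off and sometimes report something else, mostly with a low value. They report only what shows in the picture. A call takes as long as a camera call. They do not tell look-alikes from the thing itself.
- find_in(camera, query): "location" ([column, row] in pixels, amid what is visible of it).
- mark_of(camera, query): "location" ([column, row] in pixels: a listed point, or the origin of a listed thing).
The state is a dict: "t": time; "q": joint angles; "qd": joint speeds; "joint_efforts": joint torques, N m; "eef_pos": TCP position; "ee_rot": TCP orientation; "force": force on the tool from outside, world axes, zero at the start; "moment": the same for the moment, N m; "width": finger opening in m; "gripper_force": force on a finger pad.
Only numpy, scipy, OpenCV 4.12 (cv2) and the standard library are available. Lean on these libraries where they do the work, as an engineer would, in place of code of your own. Each camera call takes 0.05 s, during which the arm holds its last target. There are 200 camera calls.

## Task

Sort the five specimens on the lab bench: stand the two red-capped jars on the rocking mixer, one in each of its two bays so that its deck comes to rest level; stand the two blue-capped vials in the blue two-compartment tray, one in each compartment; and stand the yellow-capped vial in the orange waste tray. Leave all five upright, flat on the floors of their places, and at rest.

Things in the scene. Friction and masses are not known exactly. Their poses are not given: they have to be found in the camera images.
- red1_mid (a point): First specimen jar, amber body with a white label band and a RED screw cap: upright cylinder, cap 52 mm across (16 mm tall), body 48 mm, 64 mm tall in all, about 120 g (both red-capped jars weigh within 5 percent of that). The point is its centre, 32 mm above its underside. Grip it by or near the cap.
- red2_mid (a point): Second specimen jar, amber body with a white label band and a RED screw cap: upright cylinder, cap 52 mm across (16 mm tall), body 48 mm, 64 mm tall in all, about 120 g (both red-capped jars weigh within 5 percent of that). The point is its centre, 32 mm above its underside. Grip it by or near the cap.
- blue1_mid (a point): First sample vial, white body with a BLUE cap: upright cylinder, cap 38 mm across (18 mm tall), body 34 mm, 56 mm tall in all, about 50 g. The point is its centre, 28 mm above its underside. Grip it by or near the cap.
- blue2_mid (a point): Second sample vial, white body with a BLUE cap: upright cylinder, cap 38 mm across (18 mm tall), body 34 mm, 56 mm tall in all, about 50 g. The point is its centre, 28 mm above its underside. Grip it by or near the cap.
- yellow_mid (a point): Sample vial, white body with a YELLOW cap: upright cylinder, cap 44 mm across (16 mm tall), body 40 mm, 56 mm tall in all, about 60 g. The point is its centre, 28 mm above its underside. Grip it by or near the cap.
- rocker_deck (a point): Centre of the upper face of the rocking mixer's aluminium deck, 48 mm above the table when level; the white base is fixed to the table. The deck is 84 mm (its own x) by 220 mm (its own y), 6 mm thick, and turns with its tilt. It has two square bays with dark rubber floors level with this point, 70 mm square inside, centred at +70 mm and -70 mm along the deck's y, each with a grey rim 5 mm thick rising 8 mm above the bay floor.
- rocker (a joint): Tilt of the deck about its own x axis, which runs 6 mm below the deck's upper face, in rad: 0 is level, positive lifts the +y end; stops at +-0.14. A soft spring (about 0.9 N m/rad) centres it: one red-capped jar alone in a bay tilts it by about 0.1 rad (that bay sinks and the other rises by about 7 mm), two balance it.
- fridge_tray: Shallow blue tray fixed to the table, with a blue floor, 76 mm (its own x) by 156 mm (its own y). The origin is the centre of its underside. Floor 4 mm thick, rims and the one middle divider 5 mm thick and 12 mm tall above the table. Two compartments 66 by 70 mm inside, centred at +38 mm and -38 mm along its y.
- waste_tray: Shallow orange tray fixed to the table, one compartment, 92 by 92 mm outside and 82 by 82 mm inside. The origin is the centre of its underside. Floor 5 mm thick, rim 5 mm thick and 12 mm tall above the table.
Things that resemble listed ones, but are neither listed nor needed, are in the scene too. Of the things that look like the waste_tray, the largest one is meant.

How it is judged:
At the end, for the whole second after the job is handed in: One red-capped jar on the floor of each rocker bay (within 18 mm of its centre), deck level within 0.045 rad; one blue-capped vial on the floor of each compartment of the blue tray (22 mm); the yellow-capped vial on the floor of the orange tray (28 mm). All upright within 0.12 rad, at rest ((((x of red1_mid in the frame of rocker_deck between -0.018 and 0.018 m and y of red1_mid in the frame of rocker_deck between 0.052 and 0.088 m and z of red1_mid in the frame of rocker_deck between 0.028 and 0.037 m) and (x of red2_mid in the frame of rocker_deck between -0.018 and 0.018 m and y of red2_mid in the frame of rocker_deck between -0.088 and -0.052 m and z of red2_mid in the frame of rocker_deck between 0.028 and 0.037 m)) or ((x of red2_mid in the frame of rocker_deck between -0.018 and 0.018 m and y of red2_mid in the frame of rocker_deck between 0.052 and 0.088 m and z of red2_mid in the frame of rocker_deck between 0.028 and 0.037 m) and (x of red1_mid in the frame of rocker_deck between -0.018 and 0.018 m and y of red1_mid in the frame of rocker_deck between -0.088 and -0.052 m and z of red1_mid in the frame of rocker_deck between 0.028 and 0.037 m))) and (((x of blue1_mid in the frame of fridge_tray between -0.022 and 0.022 m and y of blue1_mid in the frame of fridge_tray between 0.014 and 0.062 m and z of blue1_mid in the frame of fridge_tray between 0.028 and 0.036 m) and (x of blue2_mid in the frame of fridge_tray between -0.022 and 0.022 m and y of blue2_mid in the frame of fridge_tray between -0.062 and -0.014 m and z of blue2_mid in the frame of fridge_tray between 0.028 and 0.036 m)) or ((x of blue2_mid in the frame of fridge_tray between -0.022 and 0.022 m and y of blue2_mid in the frame of fridge_tray between 0.014 and 0.062 m and z of blue2_mid in the frame of fridge_tray between 0.028 and 0.036 m) and (x of blue1_mid in the frame of fridge_tray between -0.022 and 0.022 m and y of blue1_mid in the frame of fridge_tray between -0.062 and -0.014 m and z of blue1_mid in the frame of fridge_tray between 0.028 and 0.036 m))) and x of yellow_mid in the frame of waste_tray between -0.028 and 0.028 m and y of yellow_mid in the frame of waste_tray between -0.028 and 0.028 m and z of yellow_mid in the frame of waste_tray between 0.028 and 0.036 m and value of joint rocker between -0.045 and 0.045 rad and velocity of joint rocker between -0.05 and 0.05 rad/s and linear speed of each of red1, red2, blue1, blue2, yellow below 0.02 m/s and angle between each of red1_mid, red2_mid, blue1_mid, blue2_mid, yellow_mid's own z axis and vertical below 0.12 rad); the robot touches nothing.
It also fails if it takes over 144 s, if anything falls off the work surface, if the arm or the gripper's body presses on something with over 40 N, if the wrist force passes 120 N, or if a joint passes its speed limit or range.

## Working session

There is one attempt and no reset: what is moved stays moved. The work goes in short steps, Python scripts to look and compute and a shell command to move; the robot and the scene stay as the last step left them, time stands still between calls to the robot, and variables do not carry over. Pictures are saved under pics/ and viewed, at most 14 in all, crops included, and the job is handed in when it is done.

```bash
mkdir -p pics; ls
cat > h.py <<'E'
import numpy as np, cv2
from station import *
def ray(c,px):
    k=calibration(c); u=np.array([(px[0]-k["cx"])/k["fx"],(px[1]-k["cy"])/k["fy"]])
    s=u.copy()
    for _ in range(20): s=u/(1+k["k1"]*(s@s))
    T=np.array(k["extrinsics"]); R,t=T[:3,:3],T[:3,3]
    return -R.T@t, R.T@np.array([s[0],s[1],1])
def at(c,px,z):
    o,d=ray(c,px); return o+d*(z-o[2])/d[2]
def proj(c,P):
    k=calibration(c); T=np.array(k["extrinsics"]); p=T[:3,:3]@P+T[:3,3]; s=p[:2]/p[2]; s=s*(1+k["k1"]*(s@s))
    return s*[k["fx"],k["fy"]]+[k["cx"],k["cy"]]
def shot(c,n):
    f=grab_frame(c); cv2.imwrite(f"pics/{n}.png",f[:,:,::-1]); return f
E
python3 - <<'E'
from h import *
np.set_printoptions(precision=3,suppress=True)
print(tip_reach() if callable(tip_reach) else tip_reach, get_state())
for c in ["top","scene"]:
    shot(c,c+"0")
    for q,z in [("red1_mid",.032),("blue1_mid",.028),("yellow_mid",.028),("rocker_deck",.048),("fridge_tray",0),("waste_tray",0)]:
        for d in mark_of(c,q): print(c,q,round(d["conf"],2),np.array(d["location"]),at(c,d["location"],z))
E
```

```text
pics
0.019 {'t': 0.0, 'q': array([ 1.543,  0.359,  0.011, -0.   , -1.224, -0.288]), 'qd': array([-0.   ,  0.001, -0.   , -0.   ,  0.001,  0.   ]), 'joint_efforts': array([ -0.   , -58.273,  29.305,   6.997,   0.007,  -0.   ]), 'eef_pos': array([0.21 , 0.641, 0.245]), 'ee_rot': array([ 3.14 , -0.   , -0.316]), 'force': array([ 0.21 ,  1.081, -0.604]), 'moment': array([-0.032,  0.024, -0.027]), 'gripper_force': 0.0, 'width': 0.0875261467480218}
top blue1_mid 0.48 [230.4 238.6] [0.431 0.165 0.028]
top yellow_mid 0.69 [179.1 276.1] [0.336 0.29  0.028]
top rocker_deck 0.63 [301.7 161. ] [ 0.624 -0.008  0.048]
top rocker_deck 0.55 [178.  271.6] [0.348 0.287 0.048]
top fridge_tray 0.82 [193.9 175.1] [0.594 0.275 0.   ]
top waste_tray 0.94 [414.2 187.7] [ 0.568 -0.293  0.   ]
top waste_tray 0.78 [482.1 146.7] [ 0.679 -0.472  0.   ]
top waste_tray 0.59 [431.9 129.7] [ 0.722 -0.342  0.   ]
scene red1_mid 0.69 [367.  201.7] [0.439 0.003 0.032]
scene blue1_mid 0.82 [416.6 235.9] [0.432 0.162 0.028]
scene rocker_deck 0.95 [305.9 226.1] [ 0.625 -0.02   0.048]
scene fridge_tray 0.86 [402.8 312.6] [ 0.604  0.273 -0.   ]
scene waste_tray 0.84 [199.1 189.4] [ 0.725 -0.351  0.   ]
scene waste_tray 0.84 [190.3 164.3] [ 0.687 -0.464  0.   ]
scene waste_tray 0.57 [258.5 176.6] [ 0.57  -0.292  0.   ]
```

View pics/top0.png

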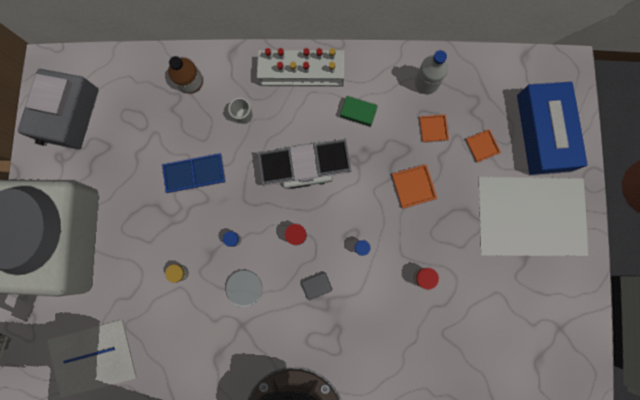

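View pics/scene0.png

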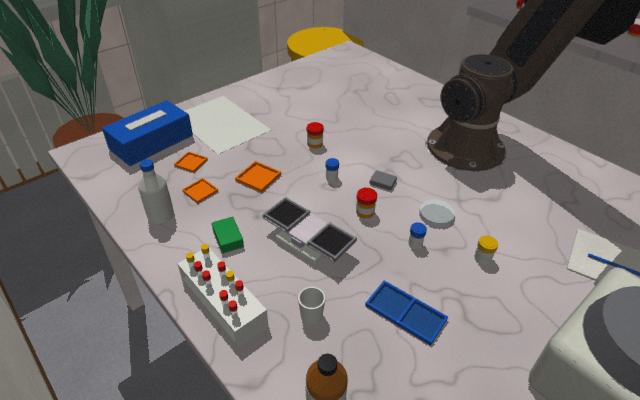

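The top view shows the red caps at (296,234) and (427,279), blue caps at (231,239) and (362,248), and the yellow cap at (174,273). The blue tray is at (194,173), the large orange tray at (414,187), and the rocker at (304,161) with dark bays at (276,166) and (333,157). I'll measure them by colour.

Run:
```python
from h import *
np.set_printoptions(precision=4,suppress=True)
f=cv2.imread("pics/top0.png"); hsv=cv2.cvtColor(f,cv2.COLOR_BGR2HSV).astype(int); H,S,V=hsv[...,0],hsv[...,1],hsv[...,2]
M={"red":((H<6)|(H>174))&(S>150)&(V>60),"blue":(H>100)&(H<125)&(S>130)&(V>50),"yel":(H>18)&(H<32)&(S>120)&(V>80),"orange":(H>=6)&(H<16)&(S>140)&(V>100),"dark":(V<45)}
def blob(name,near,z):
    n,l,st,ce=cv2.connectedComponentsWithStats(M[name].astype(np.uint8))
    i=1+np.argmin(np.hypot(*(ce[1:]-near).T)+1e3*(st[1:,4]<40)); m=(l==i)
    ys,xs=np.nonzero(m); P=np.array([at_(x,y,z) for x,y in zip(xs,ys)])
    (c,sz,a)=cv2.minAreaRect((P[:,:2]*1000).astype(np.float32))
    print(name,near,st[i][4],ce[i],"cen",P.mean(0)[:2],"rect",np.array(c),np.array(sz),round(a,1))
    return np.array(c)/1000
k=calibration("top")
import h
h.calibration=lambda c:k
at_=lambda x,y,z: at("top",(x,y),z)
# caps: mean z ~ top minus bit
for n,p,z in [("red",(296,234),.062),("red",(427,279),.062),("blue",(231,239),.054),("blue",(362,248),.054),("yel",(174,273),.054),("blue",(180,176),.008),("blue",(208,170),.008),("orange",(414,187),.012),("dark",(276,166),.048),("dark",(333,157),.048)]: blob(n,p,z)
print("cam",ray("top",(320,200))[0])
```

```text
red (296, 234) 325 [294.9415 233.9938] cen [0.4434 0.0026] rect [443.4297   2.4688] [47.4528 47.0904] 46.1
red (427, 279) 340 [426.9706 278.0618] cen [ 0.3439 -0.3109] rect [ 343.0131 -310.965 ] [47.3625 44.4755] 89.7
blue (231, 239) 173 [230.1618 238.4046] cen [0.4304 0.1599] rect [430.2332 160.3166] [31.3402 34.4422] 1.2
blue (362, 248) 166 [361.9277 247.4036] cen [ 0.4142 -0.1576] rect [ 414.0222 -157.7805] [30.8969 33.4746] 0.8
yel (174, 273) 249 [174.1406 272.9197] cen [0.3444 0.2939] rect [344.2957 293.1453] [38.3431 42.5015] 1.7
blue (180, 176) 1635 [193.0336 172.756 ] cen [0.599  0.2751] rect [599.1784 275.7756] [ 73.6619 154.7749] 11.5
blue (208, 170) 1635 [193.0336 172.756 ] cen [0.599  0.2751] rect [599.1784 275.7756] [ 73.6619 154.7749] 11.5
orange (414, 187) 1252 [413.5423 185.8866] cen [ 0.5713 -0.2897] rect [ 572.0505 -290.4012] [90.7891 91.1807] 16.9
dark (276, 166) 725 [275.8028 165.4593] cen [0.6122 0.0554] rect [612.4686  55.3689] [66.8542 67.6228] 9.6
dark (333, 157) 731 [332.1259 156.6676] cen [ 0.636  -0.0834] rect [636.15   -83.4615] [67.0758 68.0079] 9.8
cam [ 0.3867 -0.0904  1.1654]
```

```bash
python3 -m handwheel '[{"delta_pos":[0,-1,0],"dr":[0,0,0]},{"delta_pos":[0,-1,0],"dr":[0,0,0]},{"delta_pos":[0,-1,0],"dr":[0,0,-5]},{"delta_pos":[0.2,-1,0],"dr":[0,0,-8]},{"delta_pos":[0.4,-1,0],"dr":[0,0,-8]},{"delta_pos":[0.7,-1,0],"dr":[0,0,-8]},{"delta_pos":[0.8,-1,0],"dr":[0,0,-8]},{"delta_pos":[0.8,-1,0],"dr":[0,0,-8]},{"delta_pos":[0.8,-1,0],"dr":[0,0,-8]},{"delta_pos":[0.8,-1,0],"dr":[0,0,-8]}]' -1 25; python3 -m handwheel '[{"delta_pos":[0,-1,-1],"dr":[0,0,0]},{"delta_pos":[0,-0.5,-1],"dr":[0,0,0]},{"delta_pos":[0,0,0],"dr":[0,0,0]},{"delta_pos":[0,0,0],"dr":[0,0,0]}]'
python3 - <<'E'
from h import *
np.set_printoptions(precision=4,suppress=True)
print(get_state())
k=calibration("wrist");shot("wrist","w1")
for d in find_in("wrist","yellow_mid"): print(d,at("wrist",d["location"],.045))
print(proj("wrist",np.array([.344,.294,.056])))
E
```

```text
t: 1.7
eef_pos: [0.3453, 0.3403, 0.246]
ee_rot: [-3.141, 0.001, -1.386]
force: [0.7, -0.0, 0.8]
width: 0.0873
gripper_force: 0.0
t: 2.1
eef_pos: [0.3451, 0.2968, 0.1862]
ee_rot: [-3.141, -0.0, -1.381]
force: [0.3, 0.6, 0.4]
width: 0.088
gripper_force: 0.0
{'t': 2.1, 'q': array([ 1.1458,  0.0419, -0.5399,  0.0007, -0.9888, -0.956 ]), 'qd': array([ 0.0114, -0.0038,  0.0432,  0.0094, -0.0058, -0.0024]), 'joint_efforts': array([ -0.5777, -28.8237,  23.9978,   5.7208,  -0.0403,   0.0271]), 'eef_pos': array([0.3451, 0.2968, 0.1862]), 'ee_rot': array([-3.141 , -0.0002, -1.3805]), 'force': array([0.3168, 0.5895, 0.3576]), 'moment': array([ 0.2035, -0.0779, -0.0001]), 'gripper_force': 0.0, 'width': 0.08802609929420947}
{'location': [322.7, 189.2], 'conf': 0.55} [0.3444 0.2964 0.045 ]
[323.7814 189.5268]
```

```bash
python3 -m handwheel '[{"delta_pos":[0,-0.1,-1],"dr":[0,0,0]},{"delta_pos":[0,0,-1],"dr":[0,0,0]},{"delta_pos":[0,0,-1],"dr":[0,0,0]},{"delta_pos":[0,0,-1],"dr":[0,0,0]},{"delta_pos":[0,0,-0.7],"dr":[0,0,0]},{"delta_pos":[0,0,0],"dr":[0,0,0]},{"delta_pos":[0,0,0],"dr":[0,0,0]}]'; python3 -m handwheel '[{"delta_pos":[0,0,0],"dr":[0,0,0]},{"delta_pos":[0,0,0],"dr":[0,0,0]},{"delta_pos":[0,0,0],"dr":[0,0,0]},{"delta_pos":[0,0,0],"dr":[0,0,0]},{"delta_pos":[0,0,0],"dr":[0,0,0]},{"delta_pos":[0,0,0],"dr":[0,0,0]},{"delta_pos":[0,0,0],"dr":[0,0,0]},{"delta_pos":[0,0,0],"dr":[0,0,0]},{"delta_pos":[0,0,0],"dr":[0,0,0]},{"delta_pos":[0,0,0],"dr":[0,0,0]}]' 1 20
```

```text
t: 2.9
eef_pos: [0.3451, 0.2949, 0.0454]
ee_rot: [-3.141, 0.0, -1.379]
force: [0.5, 0.4, 1.0]
width: 0.0875
gripper_force: 0.0
t: 3.9
eef_pos: [0.3447, 0.2936, 0.0446]
ee_rot: [3.142, -0.0, -1.38]
force: [-1.3, 0.3, 3.5]
width: 0.0436
gripper_force: 20.0
```

```bash
python3 -m handwheel '[{"delta_pos":[0,0,0.5],"dr":[0,0,0]},{"delta_pos":[0,0,1],"dr":[0,0,0]},{"delta_pos":[0,0,1],"dr":[0,0,0]},{"delta_pos":[0.1,-0.3,1],"dr":[0,0,0]},{"delta_pos":[0.2,-0.6,1],"dr":[0,0,0]},{"delta_pos":[0.4,-1,0.5],"dr":[0,0,0]},{"delta_pos":[0.4,-1,0],"dr":[0,0,0]},{"delta_pos":[0.4,-1,0],"dr":[0,0,0]},{"delta_pos":[0.4,-1,0],"dr":[0,0,0]},{"delta_pos":[0.4,-1,0],"dr":[0,0,0]}]'; python3 -m handwheel '[{"delta_pos":[0.4,-1,0],"dr":[0,0,0]},{"delta_pos":[0.4,-1,0],"dr":[0,0,0]},{"delta_pos":[0.4,-1,0],"dr":[0,0,0]},{"delta_pos":[0.4,-1,0],"dr":[0,0,0]},{"delta_pos":[0.4,-1,0],"dr":[0,0,0]},{"delta_pos":[0.4,-1,0],"dr":[0,0,0]},{"delta_pos":[0.4,-1,0],"dr":[0,0,0]},{"delta_pos":[0.4,-1,0],"dr":[0,0,0]},{"delta_pos":[0.4,-1,0],"dr":[0,0,0]},{"delta_pos":[0.4,-1,0],"dr":[0,0,0]}]'; python3 -m handwheel '[{"delta_pos":[0.4,-1,0],"dr":[0,0,0]},{"delta_pos":[0.4,-1,0],"dr":[0,0,0]},{"delta_pos":[0.25,-1,0],"dr":[0,0,0]},{"delta_pos":[0.2,-0.5,0],"dr":[0,0,0]},{"delta_pos":[0.2,-0.1,0],"dr":[0,0,0]},{"delta_pos":[0,0,0],"dr":[0,0,0]},{"delta_pos":[0,0,0],"dr":[0,0,0]}]'
```

```text
t: 4.9
eef_pos: [0.4137, 0.1153, 0.1945]
ee_rot: [-3.142, 0.0, -1.38]
force: [1.2, 0.3, -1.3]
width: 0.043
gripper_force: 20.0
t: 5.9
eef_pos: [0.5338, -0.1848, 0.1941]
ee_rot: [3.141, 0.0, -1.381]
force: [1.3, 0.1, -1.5]
width: 0.0433
gripper_force: 20.0
t: 6.6
eef_pos: [0.577, -0.2905, 0.1943]
ee_rot: [3.141, 0.0, -1.38]
force: [-0.0, -0.4, -0.4]
width: 0.0435
gripper_force: 20.0
```

```bash
python3 -m handwheel '[{"delta_pos":[-0.18,0,-0.8],"dr":[0,0,0]},{"delta_pos":[0,0,-1],"dr":[0,0,0]},{"delta_pos":[0,0,-1],"dr":[0,0,0]},{"delta_pos":[0,0,-1],"dr":[0,0,0]},{"delta_pos":[0,0,-0.6],"dr":[0,0,0]},{"delta_pos":[0,0,-0.2],"dr":[0,0,0]},{"delta_pos":[0,0,-0.16],"dr":[0,0,0]},{"delta_pos":[0,0,0],"dr":[0,0,0]},{"delta_pos":[0,0,0],"dr":[0,0,0]}]'; python3 -m handwheel '[{"delta_pos":[0,0,0],"dr":[0,0,0]},{"delta_pos":[0,0,0],"dr":[0,0,0]},{"delta_pos":[0,0,0],"dr":[0,0,0]},{"delta_pos":[0,0,0],"dr":[0,0,0]},{"delta_pos":[0,0,0],"dr":[0,0,0]},{"delta_pos":[0,0,0],"dr":[0,0,0]},{"delta_pos":[0,0,0],"dr":[0,0,0]},{"delta_pos":[0,0,0],"dr":[0,0,0]}]' -1;  python3 -m handwheel '[{"delta_pos":[0,0,0.8],"dr":[0,0,0]},{"delta_pos":[0,0,1],"dr":[0,0,0]},{"delta_pos":[0,0,1],"dr":[0,0,0]},{"delta_pos":[0,0,1],"dr":[0,0,0]},{"delta_pos":[-0.8,0.7,1],"dr":[0,0,0]},{"delta_pos":[-0.9,0.8,0],"dr":[0,0,0]},{"delta_pos":[-0.9,0.7,0],"dr":[0,0,0]},{"delta_pos":[-0.9,0.7,0],"dr":[0,0,0]},{"delta_pos":[-0.9,0.7,0],"dr":[0,0,0]},{"delta_pos":[-0.8,0.7,0],"dr":[0,0,0]}]'
python3 - <<'E'
from h import *
shot("top","top1")
f=cv2.imread("pics/top1.png")[140:230,370:460]; cv2.imwrite("pics/t1c.png",cv2.resize(f,None,fx=5,fy=5))
shot("wrist","w2")
for d in find_in("wrist","blue1_mid"): print(d,at("wrist",d["location"],.045))
E
```

```text
t: 7.5
eef_pos: [0.5725, -0.2914, 0.053]
ee_rot: [-3.14, -0.001, -1.38]
force: [-0.8, 0.0, -0.2]
width: 0.0437
gripper_force: 20.0
t: 8.3
eef_pos: [0.5717, -0.2914, 0.0517]
ee_rot: [3.141, 0.0, -1.38]
force: [-0.2, -1.2, -0.2]
width: 0.0877
gripper_force: 0.0
t: 9.3
eef_pos: [0.4143, -0.1618, 0.1958]
ee_rot: [-3.141, 0.0, -1.381]
force: [0.9, 0.3, 0.4]
width: 0.0874
gripper_force: 0.0
```

View pics/t1c.png

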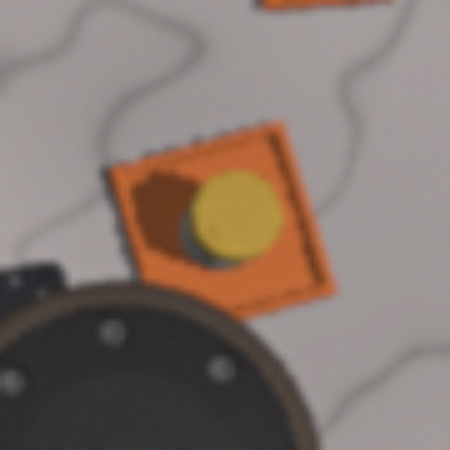

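The yellow vial stands upright in the orange tray (cap at crop (235,215), well inside). Next is the nearer blue vial.

```bash
python3 -m handwheel '[{"delta_pos":[0,0.14,-1],"dr":[0,0,0]},{"delta_pos":[0,0,-1],"dr":[0,0,0]},{"delta_pos":[0,0,-1],"dr":[0,0,0]},{"delta_pos":[0,0,-1],"dr":[0,0,0]},{"delta_pos":[0,0,-1],"dr":[0,0,0]},{"delta_pos":[0,0,0],"dr":[0,0,0]},{"delta_pos":[0,0,0],"dr":[0,0,0]}]'; python3 -m handwheel '[{"delta_pos":[0,0,0],"dr":[0,0,0]},{"delta_pos":[0,0,0],"dr":[0,0,0]},{"delta_pos":[0,0,0],"dr":[0,0,0]},{"delta_pos":[0,0,0],"dr":[0,0,0]},{"delta_pos":[0,0,0],"dr":[0,0,0]},{"delta_pos":[0,0,0],"dr":[0,0,0]},{"delta_pos":[0,0,0],"dr":[0,0,0]},{"delta_pos":[0,0,0],"dr":[0,0,0]},{"delta_pos":[0,0,0],"dr":[0,0,0]},{"delta_pos":[0,0,0],"dr":[0,0,0]}]' 1 20
```

```text
t: 10.15
eef_pos: [0.4161, -0.1585, 0.0458]
ee_rot: [3.14, -0.0, -1.38]
force: [0.4, 0.7, 1.3]
width: 0.0878
gripper_force: 0.0
t: 11.15
eef_pos: [0.4158, -0.1582, 0.0458]
ee_rot: [3.142, -0.0, -1.38]
force: [-0.7, 0.2, 1.3]
width: 0.0374
gripper_force: 20.0
```

```bash
python3 -m handwheel '[{"delta_pos":[0,0,0.5],"dr":[0,0,0]},{"delta_pos":[0,0,1],"dr":[0,0,0]},{"delta_pos":[0,0,1],"dr":[0,0,0]},{"delta_pos":[0.1,0.3,1],"dr":[0,0,0]},{"delta_pos":[0.2,0.6,1],"dr":[0,0,0]},{"delta_pos":[0.37,1,0.5],"dr":[0,0,0]},{"delta_pos":[0.37,1,0],"dr":[0,0,0]},{"delta_pos":[0.37,1,0],"dr":[0,0,0]},{"delta_pos":[0.37,1,0],"dr":[0,0,0]},{"delta_pos":[0.37,1,0],"dr":[0,0,0]}]'; python3 -m handwheel '[{"delta_pos":[0.37,1,0],"dr":[0,0,0]},{"delta_pos":[0.37,1,0],"dr":[0,0,0]},{"delta_pos":[0.37,1,0],"dr":[0,0,0]},{"delta_pos":[0.37,1,0],"dr":[0,0,0]},{"delta_pos":[0.37,1,0],"dr":[0,0,0]},{"delta_pos":[0.37,1,0],"dr":[0,0,0]},{"delta_pos":[0.37,1,0],"dr":[0,0,0]},{"delta_pos":[0.37,1,0],"dr":[0,0,0]},{"delta_pos":[0.37,1,0],"dr":[0,0,0]},{"delta_pos":[0.2,0.5,0],"dr":[0,0,0]}]'; python3 -m handwheel '[{"delta_pos":[0.17,0.3,0],"dr":[0,0,0]},{"delta_pos":[0,0,0],"dr":[0,0,0]},{"delta_pos":[0,0,0],"dr":[0,0,0]}]'
```

```text
t: 12.15
eef_pos: [0.4803, 0.0201, 0.1957]
ee_rot: [-3.142, 0.0, -1.38]
force: [0.3, -0.2, -0.4]
width: 0.0372
gripper_force: 20.0
t: 13.15
eef_pos: [0.5866, 0.3059, 0.1949]
ee_rot: [3.141, -0.0, -1.379]
force: [-0.1, -0.9, -0.5]
width: 0.0374
gripper_force: 20.0
t: 13.45
eef_pos: [0.5909, 0.3119, 0.1956]
ee_rot: [3.141, -0.0, -1.381]
force: [0.4, -0.3, 0.2]
width: 0.0373
gripper_force: 20.0
```

```bash
python3 -m handwheel '[{"delta_pos":[0,0,-0.8],"dr":[0,0,0]},{"delta_pos":[0,0,-1],"dr":[0,0,0]},{"delta_pos":[0,0,-1],"dr":[0,0,0]},{"delta_pos":[0,0,-1],"dr":[0,0,0]},{"delta_pos":[0,0,-0.6],"dr":[0,0,0]},{"delta_pos":[0,0,-0.25],"dr":[0,0,0]},{"delta_pos":[0,0,-0.17],"dr":[0,0,0]},{"delta_pos":[0,0,0],"dr":[0,0,0]},{"delta_pos":[0,0,0],"dr":[0,0,0]}]'; python3 -m handwheel '[{"delta_pos":[0,0,0],"dr":[0,0,0]},{"delta_pos":[0,0,0],"dr":[0,0,0]},{"delta_pos":[0,0,0],"dr":[0,0,0]},{"delta_pos":[0,0,0],"dr":[0,0,0]},{"delta_pos":[0,0,0],"dr":[0,0,0]},{"delta_pos":[0,0,0],"dr":[0,0,0]},{"delta_pos":[0,0,0],"dr":[0,0,0]},{"delta_pos":[0,0,0],"dr":[0,0,0]}]' -1;  python3 -m handwheel '[{"delta_pos":[0,0,0.8],"dr":[0,0,0]},{"delta_pos":[0,0,1],"dr":[0,0,0]},{"delta_pos":[0,0,1],"dr":[0,0,0]},{"delta_pos":[0,0,1],"dr":[0,0,0]},{"delta_pos":[-0.9,-0.8,1],"dr":[0,0,0]},{"delta_pos":[-0.9,-0.9,0],"dr":[0,0,0]},{"delta_pos":[-0.9,-0.9,0],"dr":[0,0,0]},{"delta_pos":[-0.9,-0.9,0],"dr":[0,0,0]},{"delta_pos":[-0.9,-0.9,0],"dr":[0,0,0]},{"delta_pos":[-0.85,-0.67,0],"dr":[0,0,0]}]'; python3 -m handwheel '[{"delta_pos":[0,0,0],"dr":[0,0,0]},{"delta_pos":[0,0,-1],"dr":[0,0,0]}]'
python3 - <<'E'
from h import *
shot("top","top2")
f=cv2.imread("pics/top2.png")[130:220,150:240]; cv2.imwrite("pics/t2c.png",cv2.resize(f,None,fx=5,fy=5))
shot("wrist","w3")
print(get_state()["eef_pos"])
for d in find_in("wrist","blue1_mid"): print(d,at("wrist",d["location"],.045))
E
```

```text
t: 14.35
eef_pos: [0.5918, 0.313, 0.0525]
ee_rot: [-3.14, 0.001, -1.38]
force: [0.5, -0.9, 0.1]
width: 0.0371
gripper_force: 20.0
t: 15.15
eef_pos: [0.5912, 0.3128, 0.0511]
ee_rot: [3.142, -0.0, -1.38]
force: [-0.5, -0.7, 0.6]
width: 0.0867
gripper_force: 0.0
t: 16.15
eef_pos: [0.4294, 0.1592, 0.1952]
ee_rot: [-3.142, 0.0, -1.381]
force: [-0.6, 0.8, 0.8]
width: 0.0876
gripper_force: 0.0
t: 16.35
eef_pos: [0.4328, 0.1621, 0.1688]
ee_rot: [-3.133, 0.004, -1.379]
force: [0.3, -0.2, -0.1]
width: 0.0876
gripper_force: 0.0
[0.42926287 0.15970792 0.16304574]
```

View pics/t2c.png

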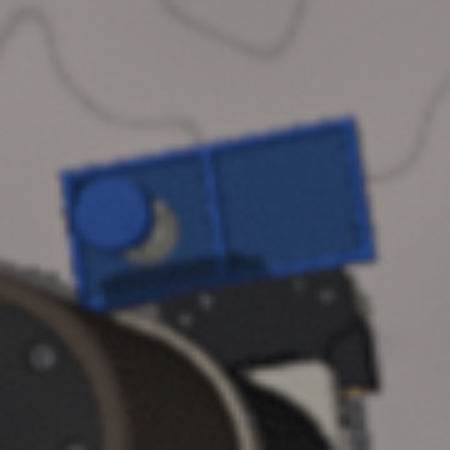

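Blue vial stands in the left compartment (cap at about crop (112,213)). I'll check it numerically while gripping the next one.

```bash
python3 - <<'E'
from h import *
print(at("top",(150+112/5,130+213/5),.056), proj("top",np.array([.5914,.3127,.06])))
E
python3 -m handwheel '[{"delta_pos":[0,0,-1],"dr":[0,0,0]},{"delta_pos":[0,0,-1],"dr":[0,0,0]},{"delta_pos":[0,0,-1],"dr":[0,0,0]},{"delta_pos":[0,0,-0.95],"dr":[0,0,0]},{"delta_pos":[0,0,0],"dr":[0,0,0]},{"delta_pos":[0,0,0],"dr":[0,0,0]}]'; python3 -m handwheel '[{"delta_pos":[0,0,0],"dr":[0,0,0]},{"delta_pos":[0,0,0],"dr":[0,0,0]},{"delta_pos":[0,0,0],"dr":[0,0,0]},{"delta_pos":[0,0,0],"dr":[0,0,0]},{"delta_pos":[0,0,0],"dr":[0,0,0]},{"delta_pos":[0,0,0],"dr":[0,0,0]},{"delta_pos":[0,0,0],"dr":[0,0,0]},{"delta_pos":[0,0,0],"dr":[0,0,0]},{"delta_pos":[0,0,0],"dr":[0,0,0]},{"delta_pos":[0,0,0],"dr":[0,0,0]}]' 1 20
```

```text
[0.59006286 0.31228893 0.056     ] [171.72393896 171.77031363]
t: 17.1
eef_pos: [0.4314, 0.1611, 0.0473]
ee_rot: [3.141, -0.001, -1.38]
force: [0.5, -0.2, 1.1]
width: 0.0875
gripper_force: 0.0
t: 18.1
eef_pos: [0.4307, 0.1607, 0.0466]
ee_rot: [3.141, -0.0, -1.38]
force: [-0.1, 0.5, 1.5]
width: 0.0373
gripper_force: 20.0
```

```bash
python3 -m handwheel '[{"delta_pos":[0,0,0.5],"dr":[0,0,0]},{"delta_pos":[0,0,1],"dr":[0,0,0]},{"delta_pos":[0,0,1],"dr":[0,0,0]},{"delta_pos":[0.3,0.1,1],"dr":[0,0,0]},{"delta_pos":[0.8,0.4,1],"dr":[0,0,0]},{"delta_pos":[1,0.4,0.5],"dr":[0,0,0]},{"delta_pos":[1,0.5,0],"dr":[0,0,0]},{"delta_pos":[1,0.5,0],"dr":[0,0,0]},{"delta_pos":[1,0.4,0],"dr":[0,0,0]},{"delta_pos":[0.5,0.2,0],"dr":[0,0,0]}]'; python3 -m handwheel '[{"delta_pos":[0.26,0.09,0],"dr":[0,0,0]},{"delta_pos":[0,0,0],"dr":[0,0,0]},{"delta_pos":[0,0,0],"dr":[0,0,0]}]';python3 -m handwheel '[{"delta_pos":[0,0,-0.8],"dr":[0,0,0]},{"delta_pos":[0,0,-1],"dr":[0,0,0]},{"delta_pos":[0,0,-1],"dr":[0,0,0]},{"delta_pos":[0,0,-1],"dr":[0,0,0]},{"delta_pos":[0,0,-0.6],"dr":[0,0,0]},{"delta_pos":[0,0,-0.25],"dr":[0,0,0]},{"delta_pos":[0,0,-0.17],"dr":[0,0,0]},{"delta_pos":[0,0,0],"dr":[0,0,0]},{"delta_pos":[0,0,0],"dr":[0,0,0]}]'
```

```text
t: 19.1
eef_pos: [0.6006, 0.2365, 0.1956]
ee_rot: [3.141, -0.0, -1.381]
force: [-0.6, -0.6, -1.3]
width: 0.038
gripper_force: 20.0
t: 19.4
eef_pos: [0.6058, 0.238, 0.1964]
ee_rot: [3.141, -0.0, -1.381]
force: [0.5, 0.0, 0.0]
width: 0.0373
gripper_force: 20.0
t: 20.3
eef_pos: [0.607, 0.2388, 0.0533]
ee_rot: [-3.14, 0.001, -1.38]
force: [0.7, 0.3, -0.2]
width: 0.0376
gripper_force: 20.0
```

```bash
python3 -m handwheel '[{"delta_pos":[0,0,0],"dr":[0,0,0]},{"delta_pos":[0,0,0],"dr":[0,0,0]},{"delta_pos":[0,0,0],"dr":[0,0,0]},{"delta_pos":[0,0,0],"dr":[0,0,0]},{"delta_pos":[0,0,0],"dr":[0,0,0]},{"delta_pos":[0,0,0],"dr":[0,0,0]},{"delta_pos":[0,0,0],"dr":[0,0,0]},{"delta_pos":[0,0,0],"dr":[0,0,0]}]' -1;  python3 -m handwheel '[{"delta_pos":[0,0,0.8],"dr":[0,0,0]},{"delta_pos":[0,0,1],"dr":[0,0,0]},{"delta_pos":[0,0,1],"dr":[0,0,0]},{"delta_pos":[0,0,1],"dr":[0,0,0]},{"delta_pos":[-0.7,-1,1],"dr":[0,0,0]},{"delta_pos":[-0.7,-1,0.2],"dr":[0,0,0]},{"delta_pos":[-0.7,-1,0],"dr":[0,0,0]},{"delta_pos":[-0.7,-1,0],"dr":[0,0,0]},{"delta_pos":[-0.7,-1,0],"dr":[0,0,0]},{"delta_pos":[-0.7,-1,0],"dr":[0,0,0]}]'; python3 -m handwheel '[{"delta_pos":[-0.7,-1,0],"dr":[0,0,0]},{"delta_pos":[-0.55,-0.87,0],"dr":[0,0,0]},{"delta_pos":[0,0,0],"dr":[0,0,0]},{"delta_pos":[0,0,0],"dr":[0,0,0]}]'
python3 - <<'E'
from h import *
shot("top","top3")
f=cv2.imread("pics/top3.png")[130:220,150:240]; cv2.imwrite("pics/t3c.png",cv2.resize(f,None,fx=5,fy=5))
shot("wrist","w4")
print(get_state()["eef_pos"])
for d in find_in("wrist","red1_mid"): print(d,at("wrist",d["location"],.055))
E
```

```text
t: 21.1
eef_pos: [0.6065, 0.2384, 0.052]
ee_rot: [3.141, -0.0, -1.38]
force: [0.6, 0.3, -0.8]
width: 0.0872
gripper_force: 0.0
t: 22.1
eef_pos: [0.4795, 0.0573, 0.2022]
ee_rot: [-3.141, 0.0, -1.38]
force: [0.6, -0.4, 0.0]
width: 0.0875
gripper_force: 0.0
t: 22.5
eef_pos: [0.443, 0.0019, 0.2026]
ee_rot: [-3.14, 0.0, -1.381]
force: [-0.3, -0.2, -0.2]
width: 0.0879
gripper_force: 0.0
[0.4435943  0.00269243 0.20229357]
```

View pics/t3c.png

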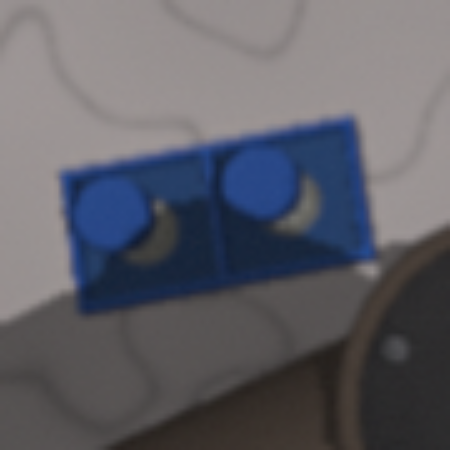

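View pics/w4.png

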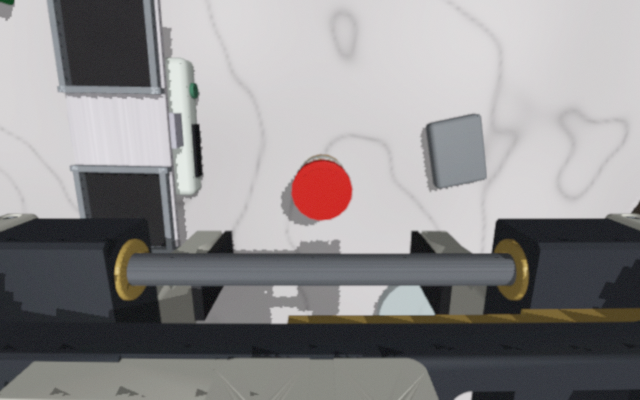

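Both blue vials stand upright in their compartments (caps at crop (112,213) and (260,185)). The wrist view shows the red cap centred between the jaws at (322,190).

```bash
python3 -m handwheel '[{"delta_pos":[0,0,-1],"dr":[0,0,0]},{"delta_pos":[0,0,-1],"dr":[0,0,0]},{"delta_pos":[0,0,-1],"dr":[0,0,0]},{"delta_pos":[0,0,-1],"dr":[0,0,0]},{"delta_pos":[0,0,-0.9],"dr":[0,0,0]},{"delta_pos":[0,0,0],"dr":[0,0,0]},{"delta_pos":[0,0,0],"dr":[0,0,0]}]'; python3 -m handwheel '[{"delta_pos":[0,0,0],"dr":[0,0,0]},{"delta_pos":[0,0,0],"dr":[0,0,0]},{"delta_pos":[0,0,0],"dr":[0,0,0]},{"delta_pos":[0,0,0],"dr":[0,0,0]},{"delta_pos":[0,0,0],"dr":[0,0,0]},{"delta_pos":[0,0,0],"dr":[0,0,0]},{"delta_pos":[0,0,0],"dr":[0,0,0]},{"delta_pos":[0,0,0],"dr":[0,0,0]},{"delta_pos":[0,0,0],"dr":[0,0,0]},{"delta_pos":[0,0,0],"dr":[0,0,0]}]' 1 25; python3 -m handwheel '[{"delta_pos":[0,0,0.5],"dr":[0,0,0]},{"delta_pos":[0,0,1],"dr":[0,0,0]},{"delta_pos":[0,0,1],"dr":[0,0,0]},{"delta_pos":[0,0,1],"dr":[0,0,0]},{"delta_pos":[0,0,1],"dr":[0,0,0]},{"delta_pos":[0,0,0.5],"dr":[0,0,0]},{"delta_pos":[0,0,0],"dr":[0,0,0]},{"delta_pos":[0,0,0],"dr":[0,0,0]}]'
```

```text
t: 23.35
eef_pos: [0.4433, 0.0026, 0.055]
ee_rot: [3.14, -0.001, -1.379]
force: [-0.1, -0.3, 0.8]
width: 0.0877
gripper_force: 0.0
t: 24.35
eef_pos: [0.4433, 0.0024, 0.0554]
ee_rot: [-3.141, -0.0, -1.38]
force: [-1.5, 0.9, 5.9]
width: 0.0513
gripper_force: 25.0
t: 25.15
eef_pos: [0.4425, 0.0022, 0.2043]
ee_rot: [3.141, 0.0, -1.381]
force: [-1.1, 0.1, -0.6]
width: 0.0513
gripper_force: 25.0
```

```bash
python3 -m handwheel '[{"delta_pos":[0.3,0.1,0],"dr":[0,0,0]},{"delta_pos":[0.7,0.2,0],"dr":[0,0,0]},{"delta_pos":[1,0.3,0],"dr":[0,0,0]},{"delta_pos":[1,0.3,0],"dr":[0,0,0]},{"delta_pos":[1,0.3,0],"dr":[0,0,0]},{"delta_pos":[0.9,0.3,0],"dr":[0,0,0]},{"delta_pos":[0.5,0.2,0],"dr":[0,0,0]},{"delta_pos":[0.25,0.07,0],"dr":[0,0,0]},{"delta_pos":[0,0,0],"dr":[0,0,0]},{"delta_pos":[0,0,0],"dr":[0,0,0]}]'; python3 -m handwheel '[{"delta_pos":[0,0,-0.7],"dr":[0,0,0]},{"delta_pos":[0,0,-0.8],"dr":[0,0,0]},{"delta_pos":[0,0,-0.8],"dr":[0,0,0]},{"delta_pos":[0,0,-0.6],"dr":[0,0,0]},{"delta_pos":[0,0,-0.3],"dr":[0,0,0]},{"delta_pos":[0,0,0],"dr":[0,0,0]},{"delta_pos":[0,0,0],"dr":[0,0,0]}]'
python3 - <<'E'
from h import *
shot("scene","s1"); f=cv2.imread("pics/s1.png")[160:280,230:390]; cv2.imwrite("pics/s1c.png",cv2.resize(f,None,fx=4,fy=4))
E
```

```text
t: 26.15
eef_pos: [0.6118, 0.0551, 0.2041]
ee_rot: [3.14, -0.0, -1.381]
force: [-0.8, 0.0, -0.3]
width: 0.0516
gripper_force: 25.0
t: 26.85
eef_pos: [0.6129, 0.0554, 0.1101]
ee_rot: [-3.14, -0.0, -1.38]
force: [0.6, 0.2, -0.0]
width: 0.0513
gripper_force: 25.0
```

View pics/s1c.png

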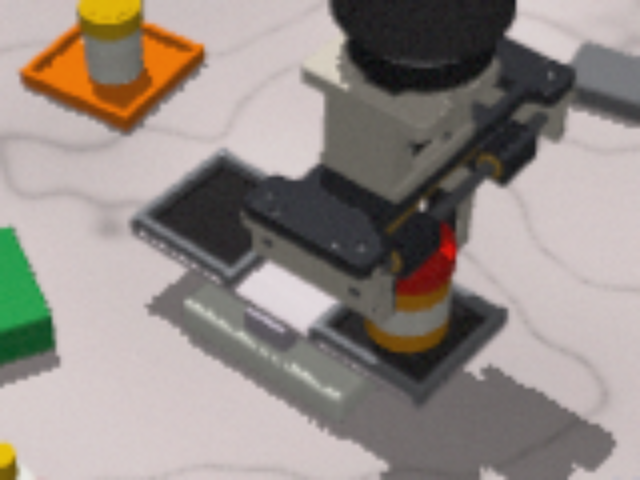

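The jar hovers over the near bay (about crop (410,330)), roughly centred. I'll lower it gently.

```bash
python3 -m handwheel '[{"delta_pos":[0,0,-0.07],"dr":[0,0,0]},{"delta_pos":[0,0,-0.07],"dr":[0,0,0]},{"delta_pos":[0,0,-0.07],"dr":[0,0,0]},{"delta_pos":[0,0,-0.07],"dr":[0,0,0]},{"delta_pos":[0,0,-0.07],"dr":[0,0,0]},{"delta_pos":[0,0,-0.04],"dr":[0,0,0]},{"delta_pos":[0,0,0],"dr":[0,0,0]},{"delta_pos":[0,0,0],"dr":[0,0,0]},{"delta_pos":[0,0,0],"dr":[0,0,0]},{"delta_pos":[0,0,0],"dr":[0,0,0]}]'; python3 -m handwheel '[{"delta_pos":[0,0,0],"dr":[0,0,0]},{"delta_pos":[0,0,0],"dr":[0,0,0]},{"delta_pos":[0,0,0],"dr":[0,0,0]},{"delta_pos":[0,0,0],"dr":[0,0,0]},{"delta_pos":[0,0,0],"dr":[0,0,0]},{"delta_pos":[0,0,0],"dr":[0,0,0]},{"delta_pos":[0,0,0],"dr":[0,0,0]},{"delta_pos":[0,0,0],"dr":[0,0,0]}]' -1;  python3 -m handwheel '[{"delta_pos":[0,0,0.5],"dr":[0,0,0]},{"delta_pos":[0,0,1],"dr":[0,0,0]},{"delta_pos":[0,0,1],"dr":[0,0,0]},{"delta_pos":[0,0,1],"dr":[0,0,0]},{"delta_pos":[-0.8,-1,0.2],"dr":[0,0,0]},{"delta_pos":[-0.8,-1,0],"dr":[0,0,0]},{"delta_pos":[-0.8,-1,0],"dr":[0,0,0]},{"delta_pos":[-0.8,-1,0],"dr":[0,0,0]},{"delta_pos":[-0.8,-1,0],"dr":[0,0,0]},{"delta_pos":[-0.8,-1,0],"dr":[0,0,0]}]'
python3 - <<'E'
from h import *
shot("scene","s2"); f=cv2.imread("pics/s2.png")[160:280,230:390]; cv2.imwrite("pics/s2c.png",cv2.resize(f,None,fx=4,fy=4))
E
```

```text
t: 27.9
eef_pos: [0.6127, 0.0555, 0.0975]
ee_rot: [-3.141, 0.0, -1.38]
force: [0.1, 1.8, 1.3]
width: 0.0514
gripper_force: 25.0
t: 28.7
eef_pos: [0.6125, 0.0554, 0.0973]
ee_rot: [3.142, -0.0, -1.38]
force: [-0.7, -0.0, 0.1]
width: 0.0878
gripper_force: 0.0
t: 29.7
eef_pos: [0.4674, -0.1256, 0.2086]
ee_rot: [-3.141, -0.0, -1.38]
force: [0.0, -0.2, 0.3]
width: 0.0879
gripper_force: 0.0
```

View pics/s2c.png

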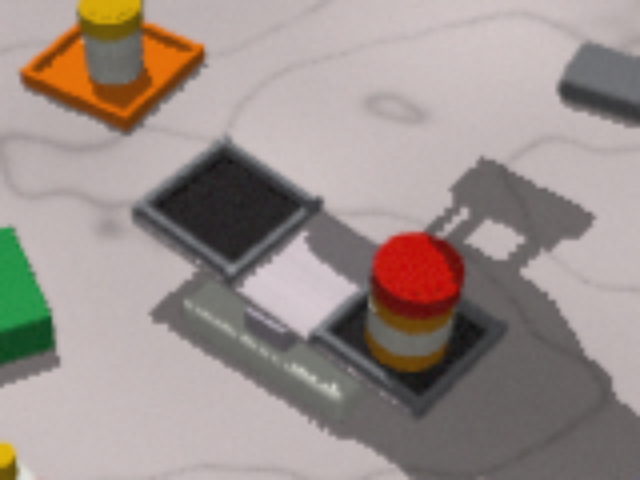

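The first jar stands in the near bay (about crop (410,330)), with the deck tilted toward it. Now for the second jar.

```bash
python3 -m handwheel '[{"delta_pos":[-0.6,-0.9,0],"dr":[0,0,0]},{"delta_pos":[-0.6,-0.9,0],"dr":[0,0,0]},{"delta_pos":[-0.6,-0.9,0],"dr":[0,0,0]},{"delta_pos":[-0.6,-0.9,0],"dr":[0,0,0]},{"delta_pos":[-0.6,-0.9,0],"dr":[0,0,0]},{"delta_pos":[-0.6,-0.9,0],"dr":[0,0,0]},{"delta_pos":[-0.55,-0.81,0],"dr":[0,0,0]},{"delta_pos":[0,0,0],"dr":[0,0,0]},{"delta_pos":[0,0,0],"dr":[0,0,0]}]'
python3 - <<'E'
from h import *
shot("wrist","w5")
print(get_state()["eef_pos"])
for d in find_in("wrist","red1_mid"): print(d,at("wrist",d["location"],.055))
E
```

```text
t: 30.65
eef_pos: [0.3437, -0.3113, 0.2084]
ee_rot: [-3.141, -0.0, -1.382]
force: [0.5, -0.7, 0.2]
width: 0.0871
gripper_force: 0.0
[ 0.34407698 -0.31089712  0.20842109]
```

Run:
```python
from h import *
f=cv2.imread("pics/w5.png").astype(int); m=(f[...,2]>120)&(f[...,1]<60)&(f[...,0]<60)
ys,xs=np.nonzero(m); print(m.sum(),xs.mean(),ys.mean(),at("wrist",(xs.mean(),ys.mean()),.064))
```

```text
2617 321.08826901031716 187.0974398165839 [ 0.34481838 -0.31365612  0.064     ]
```

```bash
python3 -m handwheel '[{"delta_pos":[0,-0.05,-1],"dr":[0,0,0]},{"delta_pos":[0,0,-1],"dr":[0,0,0]},{"delta_pos":[0,0,-1],"dr":[0,0,0]},{"delta_pos":[0,0,-1],"dr":[0,0,0]},{"delta_pos":[0,0,-0.7],"dr":[0,0,0]},{"delta_pos":[0,0,-0.4],"dr":[0,0,0]},{"delta_pos":[0,0,0],"dr":[0,0,0]},{"delta_pos":[0,0,0],"dr":[0,0,0]}]'; python3 -m handwheel '[{"delta_pos":[0,0,0],"dr":[0,0,0]},{"delta_pos":[0,0,0],"dr":[0,0,0]},{"delta_pos":[0,0,0],"dr":[0,0,0]},{"delta_pos":[0,0,0],"dr":[0,0,0]},{"delta_pos":[0,0,0],"dr":[0,0,0]},{"delta_pos":[0,0,0],"dr":[0,0,0]},{"delta_pos":[0,0,0],"dr":[0,0,0]},{"delta_pos":[0,0,0],"dr":[0,0,0]},{"delta_pos":[0,0,0],"dr":[0,0,0]},{"delta_pos":[0,0,0],"dr":[0,0,0]}]' 1 25; python3 -m handwheel '[{"delta_pos":[0,0,0.5],"dr":[0,0,0]},{"delta_pos":[0,0,1],"dr":[0,0,0]},{"delta_pos":[0,0,1],"dr":[0,0,0]},{"delta_pos":[0,0,1],"dr":[0,0,0]},{"delta_pos":[0,0,1],"dr":[0,0,0]},{"delta_pos":[0,0,0.6],"dr":[0,0,0]},{"delta_pos":[0,0,0],"dr":[0,0,0]},{"delta_pos":[0,0,0],"dr":[0,0,0]}]'
```

```text
t: 31.55
eef_pos: [0.3447, -0.312, 0.0556]
ee_rot: [3.141, -0.0, -1.379]
force: [0.4, -0.1, 0.1]
width: 0.0881
gripper_force: 0.0
t: 32.55
eef_pos: [0.344, -0.3125, 0.0555]
ee_rot: [3.142, -0.0, -1.38]
force: [-1.4, -0.2, 6.4]
width: 0.0512
gripper_force: 25.0
t: 33.35
eef_pos: [0.3438, -0.312, 0.2078]
ee_rot: [-3.141, 0.001, -1.381]
force: [-0.3, 0.7, -2.0]
width: 0.0511
gripper_force: 25.0
```

```bash
python3 -m handwheel '[{"delta_pos":[0.3,0.2,0],"dr":[0,0,0]},{"delta_pos":[0.7,0.5,0],"dr":[0,0,0]},{"delta_pos":[1,0.8,0],"dr":[0,0,0]},{"delta_pos":[1,0.8,0],"dr":[0,0,0]},{"delta_pos":[1,0.8,0],"dr":[0,0,0]},{"delta_pos":[1,0.8,0],"dr":[0,0,0]},{"delta_pos":[1,0.8,0],"dr":[0,0,0]},{"delta_pos":[1,0.8,0],"dr":[0,0,0]},{"delta_pos":[1,0.8,0],"dr":[0,0,0]},{"delta_pos":[1,0.8,0],"dr":[0,0,0]}]'; python3 -m handwheel '[{"delta_pos":[0.5,0.4,0],"dr":[0,0,0]},{"delta_pos":[0.24,0.12,0],"dr":[0,0,0]},{"delta_pos":[0,0,0],"dr":[0,0,0]},{"delta_pos":[0,0,0],"dr":[0,0,0]}]'; python3 -m handwheel '[{"delta_pos":[0,-0.2,-0.7],"dr":[0,0,0]},{"delta_pos":[0,0,-0.8],"dr":[0,0,0]},{"delta_pos":[0,0,-0.7],"dr":[0,0,0]},{"delta_pos":[0,0,-0.3],"dr":[0,0,0]},{"delta_pos":[0,0,-0.2],"dr":[0,0,0]},{"delta_pos":[0,0,0],"dr":[0,0,0]},{"delta_pos":[0,0,0],"dr":[0,0,0]}]'
```

```text
t: 34.35
eef_pos: [0.6148, -0.0976, 0.2063]
ee_rot: [3.139, 0.0, -1.38]
force: [0.9, 0.2, -1.8]
width: 0.0513
gripper_force: 25.0
t: 34.75
eef_pos: [0.6354, -0.0843, 0.2077]
ee_rot: [3.14, 0.0, -1.381]
force: [0.3, 0.1, -0.8]
width: 0.0512
gripper_force: 25.0
t: 35.45
eef_pos: [0.6367, -0.09, 0.1284]
ee_rot: [-3.14, -0.0, -1.381]
force: [-0.2, 0.2, 0.2]
width: 0.0511
gripper_force: 25.0
```

I typed a stray -0.2 y shift in that descent, so I'll take it back first and then lower gently.

```bash
python3 -m handwheel '[{"delta_pos":[0,0.1,0],"dr":[0,0,0]},{"delta_pos":[0,0.11,0],"dr":[0,0,0]},{"delta_pos":[0,0,-0.15],"dr":[0,0,0]},{"delta_pos":[0,0,-0.1],"dr":[0,0,0]},{"delta_pos":[0,0,-0.1],"dr":[0,0,0]},{"delta_pos":[0,0,-0.1],"dr":[0,0,0]},{"delta_pos":[0,0,-0.1],"dr":[0,0,0]},{"delta_pos":[0,0,-0.1],"dr":[0,0,0]},{"delta_pos":[0,0,-0.07],"dr":[0,0,0]},{"delta_pos":[0,0,-0.05],"dr":[0,0,0]}]'; python3 -m handwheel '[{"delta_pos":[0,0,0],"dr":[0,0,0]},{"delta_pos":[0,0,0],"dr":[0,0,0]},{"delta_pos":[0,0,0],"dr":[0,0,0]},{"delta_pos":[0,0,0],"dr":[0,0,0]},{"delta_pos":[0,0,0],"dr":[0,0,0]}]'
python3 - <<'E'
from h import *
shot("scene","s3"); f=cv2.imread("pics/s3.png")[160:280,230:390]; cv2.imwrite("pics/s3c.png",cv2.resize(f,None,fx=4,fy=4))
E
```

```text
t: 36.45
eef_pos: [0.6363, -0.0837, 0.1042]
ee_rot: [3.142, -0.0, -1.38]
force: [-0.7, -1.3, -0.2]
width: 0.0517
gripper_force: 25.0
t: 36.95
eef_pos: [0.6363, -0.0835, 0.1043]
ee_rot: [-3.141, 0.0, -1.38]
force: [0.1, -0.3, 0.4]
width: 0.0513
gripper_force: 25.0
```

View pics/s3c.png

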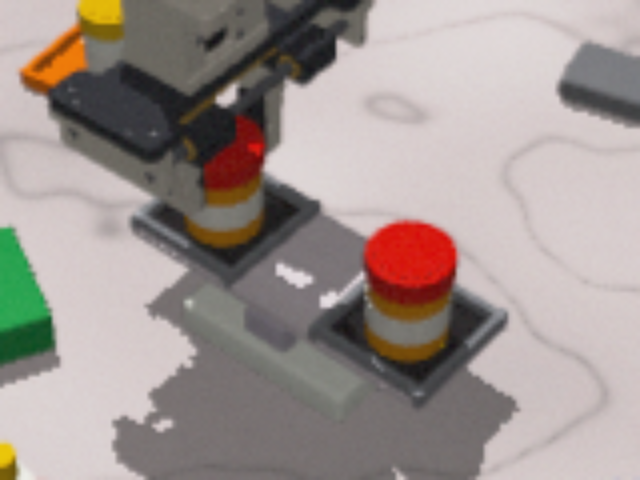

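Deck is level, with both jars in their bays (crop (225,215) and (410,315)). I'll release, rise, and check everything.

```bash
python3 -m handwheel '[{"delta_pos":[0,0,0],"dr":[0,0,0]},{"delta_pos":[0,0,0],"dr":[0,0,0]},{"delta_pos":[0,0,0],"dr":[0,0,0]},{"delta_pos":[0,0,0],"dr":[0,0,0]},{"delta_pos":[0,0,0],"dr":[0,0,0]},{"delta_pos":[0,0,0],"dr":[0,0,0]},{"delta_pos":[0,0,0],"dr":[0,0,0]},{"delta_pos":[0,0,0],"dr":[0,0,0]}]' -1;  python3 -m handwheel '[{"delta_pos":[0,0,0.5],"dr":[0,0,0]},{"delta_pos":[0,0,1],"dr":[0,0,0]},{"delta_pos":[0,0,1],"dr":[0,0,0]},{"delta_pos":[0,0,1],"dr":[0,0,0]},{"delta_pos":[-0.9,0,0.3],"dr":[0,0,0]},{"delta_pos":[-0.9,0,0],"dr":[0,0,0]},{"delta_pos":[-0.9,0,0],"dr":[0,0,0]},{"delta_pos":[-0.9,0,0],"dr":[0,0,0]},{"delta_pos":[-0.9,0,0],"dr":[0,0,0]},{"delta_pos":[-0.9,0,0],"dr":[0,0,0]}]'; python3 -m handwheel '[{"delta_pos":[0,0,0],"dr":[0,0,0]},{"delta_pos":[0,0,0],"dr":[0,0,0]},{"delta_pos":[0,0,0],"dr":[0,0,0]},{"delta_pos":[0,0,0],"dr":[0,0,0]},{"delta_pos":[0,0,0],"dr":[0,0,0]},{"delta_pos":[0,0,0],"dr":[0,0,0]},{"delta_pos":[0,0,0],"dr":[0,0,0]},{"delta_pos":[0,0,0],"dr":[0,0,0]},{"delta_pos":[0,0,0],"dr":[0,0,0]},{"delta_pos":[0,0,0],"dr":[0,0,0]}]'
python3 - <<'E'
from h import *
shot("scene","s4"); shot("top","top4"); f=cv2.imread("pics/s4.png")[150:350,170:470]; cv2.imwrite("pics/s4c.png",cv2.resize(f,None,fx=2.6,fy=2.6))
g=cv2.imread("pics/top4.png").astype(int)
m=((g[...,2]>100)&(g[...,1]<60)&(g[...,0]<60)).astype(np.uint8); n,l,st,ce=cv2.connectedComponentsWithStats(m)
for i in range(1,n):
    if st[i,4]>100: print(st[i,4],at("top",ce[i],.11))
E
```

```text
t: 37.8
eef_pos: [0.6363, -0.0835, 0.1042]
ee_rot: [3.142, -0.0, -1.38]
force: [0.1, -0.1, -0.3]
width: 0.0874
gripper_force: 0.0
t: 38.8
eef_pos: [0.4731, -0.0836, 0.2183]
ee_rot: [-3.141, 0.0, -1.381]
force: [-0.5, -0.0, 0.4]
width: 0.0875
gripper_force: 0.0
t: 39.8
eef_pos: [0.4742, -0.0835, 0.2183]
ee_rot: [3.142, -0.0, -1.38]
force: [-0.3, -0.4, 0.9]
width: 0.0878
gripper_force: 0.0
292 [0.61633657 0.05646012 0.11      ]
105 [ 0.56615083 -0.24629117  0.11      ]
```

View pics/s4c.png

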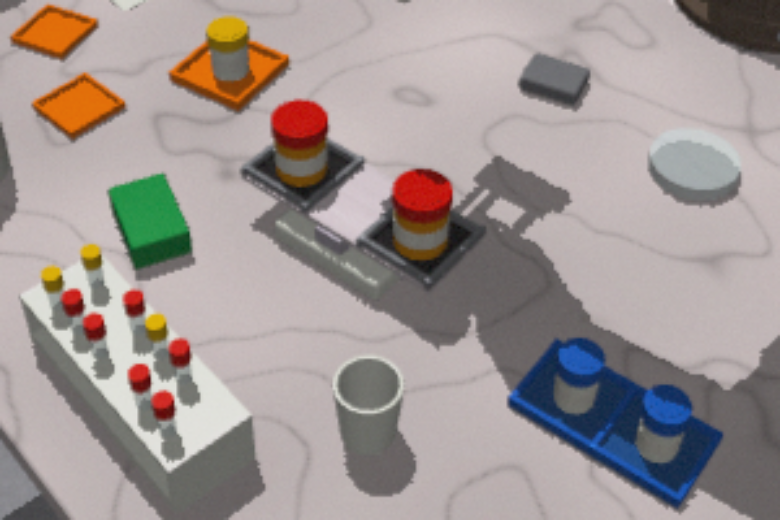

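The scene shows all five specimens upright in their places: red caps at (300,125) and (422,195) with the deck level, blue at (580,360) and (665,410), and yellow at (228,35). I'm handing in.

```bash
python3 -c "from station import *; print(job_done())"
```

```text
the job is handed in; nothing more can be done
None
```

I handed the job in at about 40 s. The last picture showed both red jars in the rocker bays with the deck level, both blue vials in the blue tray and the yellow vial in the large orange tray, all upright; no score came back.

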